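Sweep the stray nuts into the bench fence

TASK

Three loose brass hexagonal nuts are left over on the coil assembly bench. With the closed fingers, sweep them along the bench through the open side of the low three-sided fence, so that all three lie fully inside it. Only push them at their sides, never pinch them, lift them or press down on them from above, and leave the upright round sleeves and everything else where they stand.

Things in the scene. Friction and masses are not known exactly. Their poses are not given: they have to be found in the camera images.
- fence: Low three-sided aluminium fence fixed to the bench: inside 180 mm wide (its x) and 130 mm deep (its y), walls 25 mm high and 6 mm thick, no raised floor (the dark area inside is level with the bench). Origin on the bench at the centre of the inside area; +y points to the back wall, the open side lies at its y = -65 mm. Fixed in the room but placed and turned differently each time.
- nut_a_mid (a point): Centre (half-way up) of a loose brass hexagonal nut lying flat: 30 mm across flats, 35 mm across corners, 18 mm high, 50 to 105 g, with a dark hole in its top. Slides on the bench when pushed at its side.
- nut_a: The same nut as point nut_a_mid; origin at the centre of its underside.
- nut_b_mid (a point): Centre (half-way up) of a loose brass hexagonal nut lying flat: 30 mm across flats, 35 mm across corners, 18 mm high, 50 to 105 g, with a dark hole in its top. Slides on the bench when pushed at its side.
- nut_b: The same nut as point nut_b_mid; origin at the centre of its underside.
- nut_c_mid (a point): Centre (half-way up) of a loose brass hexagonal nut lying flat: 30 mm across flats, 35 mm across corners, 18 mm high, 50 to 105 g, with a dark hole in its top. Slides on the bench when pushed at its side.
- nut_c: The same nut as point nut_c_mid; origin at the centre of its underside.
- sleeve: Bystander: round brass sleeve standing upright in the row with the nuts (any place in the row), 30 mm diameter, 45 mm high, about 160 g; origin at the centre of its underside. Leave alone.
- sleeve_far: Bystander: a second such sleeve, 30 mm diameter, 45 mm high, standing beyond the row. Origin at the centre of its underside. Leave alone.
- coil_right: Loose assembled coil unit, bystander: black round housing 120 mm diameter, 46 mm high with its screw terminals, standing flat, 0.7 kg; origin at the centre of its underside. Leave alone.
- coil_left: Loose assembled coil unit, bystander: black round housing 120 mm diameter, 46 mm high with its screw terminals, standing flat, 0.7 kg; origin at the centre of its underside. Leave alone.
- jar: Bystander: small white plastic jar with a black cap, 52 mm diameter, 56 mm high, standing; origin at the centre of its underside. Leave alone.
- driver: Bystander: screwdriver lying on the bench to the right of the row, seen from the robot, 190 mm long along its x, about 30 mm high. Leave alone.
Things that resemble listed ones, but are neither listed nor needed, are in the scene too. Leave any purple or white look-alike of the nut_c alone. Leave any pink look-alike of the nut_a alone.

How it is judged:
At the end, for the whole second after the job is handed in: All three nuts rest on the bench inside the fence, the centre of each at least 15 mm past the line of the open side and between the walls; nothing else has been shifted by more than 15 mm (x of nut_a_mid in the frame of fence between -0.09 and 0.09 m and y of nut_a_mid in the frame of fence between -0.05 and 0.065 m and height (world z) of nut_a_mid between 0 and 0.02 m and linear speed of each of nut_a, nut_b, nut_c below 0.01 m/s and x of nut_b_mid in the frame of fence between -0.09 and 0.09 m and y of nut_b_mid in the frame of fence between -0.05 and 0.065 m and height (world z) of nut_b_mid between 0 and 0.02 m and x of nut_c_mid in the frame of fence between -0.09 and 0.09 m and y of nut_c_mid in the frame of fence between -0.05 and 0.065 m and height (world z) of nut_c_mid between 0 and 0.02 m and distance of each of sleeve, sleeve_far, coil_right, coil_left, jar, driver from where it was at the start of the episode below 0.015 m); the robot touches nothing.
It fails at once if a nut is lifted (its centre 30 mm above the bench) (height (world z) of any of nut_a_mid, nut_b_mid, nut_c_mid above 0.03 m).
It fails at once if a nut is pinched or pressed from above (the grasp point between the fingers comes down onto it) ((horizontal distance between the grasp point and nut_a_mid below 0.015 m and height (world z) of the grasp point below 0.04 m) or (horizontal distance between the grasp point and nut_b_mid below 0.015 m and height (world z) of the grasp point below 0.04 m) or (horizontal distance between the grasp point and nut_c_mid below 0.015 m and height (world z) of the grasp point below 0.04 m)).
It fails at once if a sleeve, coil unit, jar or screwdriver is shifted by more than 15 mm (distance of any of sleeve, sleeve_far, coil_right, coil_left, jar, driver from where it was at the start of the episode above 0.015 m).
It fails at once if a sleeve, coil unit or the jar is tipped by more than 20 degrees (angle between any of sleeve, sleeve_far, coil_right, coil_left, jar's own z axis and vertical above 0.35 rad).
It also fails if it takes over 72 s, if anything falls off the work surface, if the arm or the gripper's body presses on something with over 40 N, if the wrist force passes 120 N, or if a joint passes its speed limit or range.

ROBOT

A 6-joint arm with a two-finger parallel gripper is mounted at the origin on the work surface. World frame = base frame: x ahead of the robot, y to its left, z up, the work surface at z = 0. Lengths are in m, angles in rad, forces in N, time in s.
With the tool pointing down it reaches from about 0.375 to 0.9 m from the base axis. Payload 3.1 kg.
Tool frame: the origin (TCP) lies midway between the tips of the shut fingers; the grasp point (between the pads) lies 19 mm behind it; z points along the fingers, y is the direction in which the jaws open and shut (so a half turn about z gives the same grasp; the last joint's range is limited). The gripper opens to 87 mm and grips with 3 to 60 N. Pads are 19 mm wide; open, the fingers measure 117 mm over their backs; the gripper's body (75 mm by 190 mm) begins 51 mm behind the grasp point.
Start: joints at [-1.395, 0.527, 1.433, -0, 1.181, -0.178], TCP at [0.217, -0.586, 0.223] pointing down, gripper open.
Joint ranges: [-3.08, 3.08], [-0.75, 2.2], [0.22, 2.44], [-1.43, 4.57], [0, 2.65], [-2.85, 2.85]. Speed limits (rad/s): [2.79, 2.79, 3.14, 3.14, 3.14, 3.14].

INTERFACE

Orientations are given as a unit quaternion [x, y, z, w].
In Python, from rig import robot gives the robot as it stands.
- The arm moves only by the tool move_arm, never from a script. Its argument "rows" is one flat list of numbers, 7 for each row, row after row: the shift along the world's x, y, z in mm, then the turn, a rotation vector about the world's x, y, z in rad, then the closure, from 0 (fully open) to 1 (shut). A call has 1 to 12 rows; each row shifts and turns the commanded pose from where the row before left it; what a row does not reach is not made up. A row lasts 1/10 s, in which the tool goes at most 50 mm and 8.59 degrees, less where a joint would pass 70% of its speed; a pose out of reach is approached as far as the arm can. A call with a gripper value outside its range is refused whole. The fingers move at their own pace and stop on an object; "grip_force" is the grip in N (left out, the last holds). Time passes only in rows, so rows that do not move let the fingers close. It gives the time, the measured TCP pose, the force and the opening at its end, in the units of the state.
- robot.get_obs(): the state, without advancing time (a new reading comes with each control period).
- robot.camera(name): name is "scene" or "top"; returns a dict with "color" (400x640x3 uint8, red, green, blue), "z_map" (400x640 float32, m along the optical axis (not along the pixel's ray), 0 where there is no reading), "camera_matrix" (3x3 intrinsics, pixels), "R" (3x3) and "t" (3): a world point X has camera coordinates R X + t. Camera axes: x right, y down, z forward; pixel columns grow to the right and rows downward; lengths in m; the calibration is good to about 2 mm. A picture is of the moment at which its call begins.
- robot.hand_in(): hands the job in, once; it reports no verdict.
Trained networks look in the newest picture that a camera, given by its name, has taken for a name from the list of things; names that differ only in an ending like _2 or _b are one class to them, and where a whole thing is asked for, a point or a joint stands for the part that bears it (a point fixed in the world has none). Each returns a list of dicts, best first, with "conf" (0 to 1); they miss things now and then, are a little off and sometimes report something else, mostly with a low value. They report only what shows in the picture. A call takes as long as a camera call. They do not tell look-alikes from the thing itself.
- robot.search_frame(camera, thing): "at" ([column, row] in pixels, amid what is visible of it).
- robot.spot_point(camera, thing): "at" ([column, row] in pixels: a listed point, or the origin of a listed thing).
The state is a dict: "time": time; "q": joint angles; "joint_velocities": joint speeds; "joint_torque": joint torques, N m; "position": TCP position; "tool_rot": TCP orientation; "ft_force": force on the tool from outside, world axes, zero at the start; "moment": the same for the moment, N m; "grip_width": finger opening in m.
Only numpy, scipy, OpenCV 4.12 (cv2) and the standard library are available. Lean on these libraries where they do the work, as an engineer would, in place of code of your own. Each camera call takes 0.05 s, during which the arm holds its last target.

## Working session

There is one attempt and no reset: what is moved stays moved. The work goes in short steps, Python scripts to look and compute and a tool call to move; the robot and the scene stay as the last step left them, time stands still between calls to the robot, and variables do not carry over. Pictures are saved under pics/ and viewed, and the job is handed in when it is done.

Besides the shell and the picture viewer there is one more tool, called after "Emit:" as name(argument=value, ...) on one line, values as JSON. move_arm: Moves the arm, as the interface text tells. Its arguments: {"type":"object","properties":{"rows":{"type":"array","items":{"type":"number"}},"grip_force":{"type":"number"}},"required":["rows"]}

```bash
ls; mkdir -p pics; cat > h.py <<'E'
import numpy as np, cv2
from rig import robot
def snap(name,fn=None):
    c=robot.camera(name)
    if fn: cv2.imwrite('pics/'+fn,c['color'][:,:,::-1])
    return c
def ray(c,px,z):
    K=c['camera_matrix'];R=c['R'];t=c['t']
    d=R.T@np.linalg.inv(K)@np.array([px[0],px[1],1.]); o=-R.T@t
    return o+d*(z-o[2])/d[2]
def proj(c,X):
    p=c['camera_matrix']@(c['R']@np.array(X)+c['t']); return p[:2]/p[2]
E
python3 - <<'E'
from h import *
for n in ['top','scene']:
    c=snap(n,n+'0.png'); 
    print(n,-c['R'].T@c['t'])
    for th,z in [('nut_a_mid',.009),('sleeve',0),('coil_left',0),('jar',0),('driver',0.0),('fence',0)]:
        for d in robot.spot_point(n,th): print(th,np.round(d['at']),round(d['conf'],2),np.round(ray(c,d['at'],z),3))
o=robot.get_obs();print(o['time'],o['position'],o['tool_rot'],o['grip_width'])
E
```

```text
pics
top [0.50559817 0.01918941 1.29621819]
nut_a_mid [373. 287.] 0.66 [ 0.362 -0.142  0.009]
nut_a_mid [365. 256.] 0.59 [ 0.448 -0.117  0.009]
sleeve [378. 176.] 0.53 [ 0.679 -0.153  0.   ]
coil_left [166. 234.] 0.97 [0.5   0.452 0.   ]
jar [292. 141.] 0.7 [0.776 0.099 0.   ]
driver [440. 184.] 0.63 [ 0.66  -0.333  0.   ]
fence [248. 220.] 0.78 [0.546 0.22  0.   ]
scene [ 1.22375627 -0.36498175  0.69913449]
nut_a_mid [244. 192.] 0.71 [ 0.458 -0.118  0.009]
nut_a_mid [223. 174.] 0.58 [ 0.365 -0.138  0.009]
sleeve [275. 251.] 0.66 [ 0.664 -0.134  0.   ]
coil_left [426. 138.] 0.89 [0.492 0.457 0.   ]
coil_left [260. 204.] 0.2 [ 0.507 -0.098  0.   ]
jar [396. 242.] 0.94 [0.778 0.112 0.   ]
jar [358. 260.] 0.21 [0.777 0.006 0.   ]
driver [192. 287.] 0.56 [ 0.664 -0.32   0.   ]
fence [376. 170.] 0.84 [0.546 0.23  0.   ]
0.7 [ 0.21716221 -0.58602827  0.22255859] [ 9.84305402e-01  1.76473441e-01  9.47699171e-06 -4.34379050e-06] 0.08694021085656281
```

View pics/top0.png

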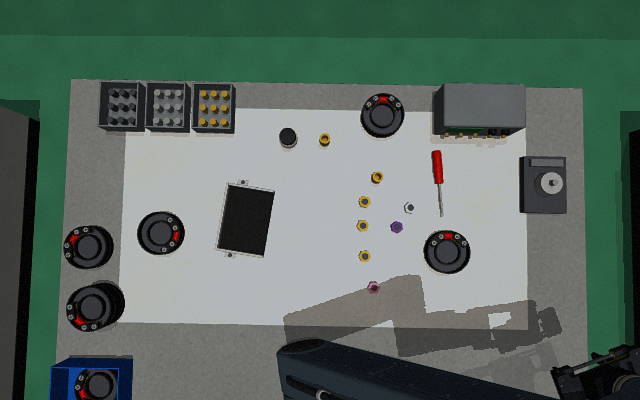

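View pics/scene0.png

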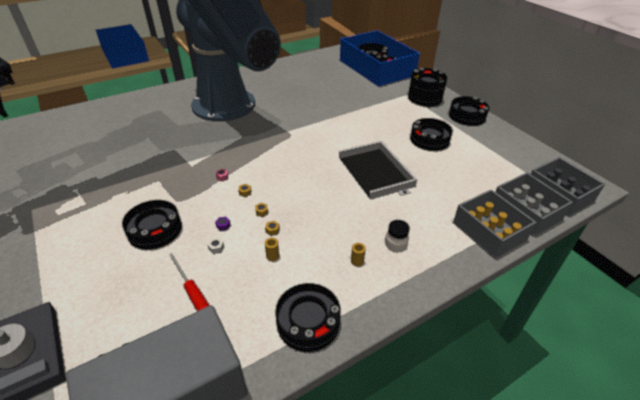

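The top view shows brass nuts at about (364,202), (362,226) and (364,256). The look-alikes are white (409,208), purple (397,227) and pink (373,288). The sleeves are at (377,177) and (325,139), and the fence at (246,219). I'll crop to confirm the nuts and the fence's open side.

```bash
python3 - <<'E'
from h import *
c=snap('top'); im=c['color'][:,:,::-1]
a=cv2.resize(im[165:275,200:300],None,fx=4,fy=4,interpolation=cv2.INTER_CUBIC)
b=cv2.resize(im[165:275,335:425],None,fx=4,fy=4,interpolation=cv2.INTER_CUBIC)
cv2.imwrite('pics/crop0.png',np.hstack([a,b]))
hsv=cv2.cvtColor(c['color'],cv2.COLOR_RGB2HSV)
m=cv2.inRange(hsv,(15,110,60),(32,255,255))
n,l,s,ce=cv2.connectedComponentsWithStats(m)
for i in range(1,n):
    if s[i,4]>15 and 250<ce[i][0]<430: print('brass',ce[i].round(1),s[i],ray(c,ce[i],.018).round(4))
# dark area
m=cv2.inRange(hsv,(0,0,0),(180,255,60)); m[:165]=0;m[275:]=0;m[:,:205]=0;m[:,300:]=0
cs=max(cv2.findContours(m,cv2.RETR_EXTERNAL,cv2.CHAIN_APPROX_NONE)[0],key=cv2.contourArea)
r=cv2.minAreaRect(cs);print(r)
for p in cv2.boxPoints(r): print(p.round(1),ray(c,p,0).round(4))
# heights around fence
K=c['camera_matrix'];z=c['z_map']
Z=lambda u,v:(c['R'].T@(z[v,u]*(np.linalg.inv(K)@[u,v,1])-c['t']))[2]
for v in range(176,262,3): print(v,' '.join('%3d'%(1000*Z(u,v)) for u in range(208,286,3)))
E
```

```text
brass [324.4 138.5] [320 133  10  11  77] [0.782  0.0038 0.018 ]
brass [377.1 176.6] [372 172  11  10  79] [ 0.6752 -0.1481  0.018 ]
brass [364.  201.3] [359 196  11  12  69] [ 0.6039 -0.1116  0.018 ]
brass [362.2 225.2] [357 220  12  11  68] [ 0.5362 -0.1077  0.018 ]
brass [364. 256.] [359 251  12  11  69] [ 0.4497 -0.1138  0.018 ]
((245.69398498535156, 219.77484130859375), (46.48652648925781, 64.3607406616211), 9.782407760620117)
[217.3 247.5] [0.4651 0.3034 0.    ]
[228.3 184.1] [0.6476 0.278  0.    ]
[274.1 192. ] [0.6273 0.1455 0.    ]
[263.1 255.4] [0.4451 0.1721 0.    ]
176   0   4   0 1296  -3  -2   1   0   1   3   3   0   1 1296   6   5   2   0   2   2  -1   0   0  -1  -5  -1
179   3  -2  -1   1   0   0   3  -4   4  -1   5   5   1   1   3   1   0   3   0   1   3   2   0   7   2   5
182   0   0   2   0   0   4   0   3  -2   1   4   8   0   0  -1   1  -1  -2  -2   1   0  -3  -2  -5   1   1
185   2   0   0   2   3   0  28   9  24  28  23  28   8   4  -1   2   6  -2   0   0   0   6   1  -3  -1   0
188   1   0 1296   6   1   0  23   0  -4   1   0   0   2  11  21  26  25  24  25  
[... 1922 characters left out ...]
 -2   2   0   2   0   2   0   0   4   2   2   0  -4
245  -1   1  -1  23   0   1   1   1   0   2   6   6   0   1   4   4   1   6  -1   1   0   0   0   1   2  -2
248  -2   1   0  28  17  -1   2  -1   2  -1   1   1   2  -3   1   3   0  -1   0  -2   1   0  -1   1  -1   0
251   3   2  -3   0   2   0  26  24  23  26  20   3   4   2   1   1   2   0   2  -2   0   2   3   0   1  -2
254   0   4   7   2   0   1   4   8   2   0   1   0  22  23  29  26  18   0   2   1   7   1   3   2   0  -1
257  -1   2   1  -1  -3   2   5   6   2   0  -5   0   2   7   2  -1  -2  -2  22  -1  -1   5   0   3   1  -2
260  -1   0   3 1296   3   0   0  -1   0   0  -1   4   0  -1   0   4   0   1   0   1   1   3   2   1   0   0
```

View pics/crop0.png

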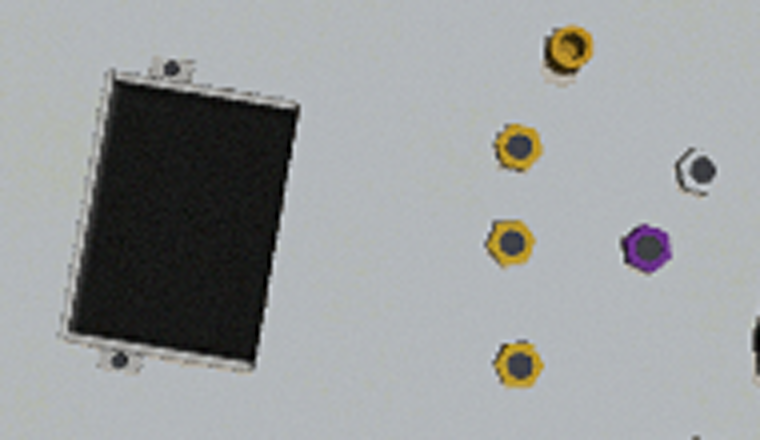

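The choice is the three brass nuts, world x,y: N1 (0.604,-0.112), N2 (0.536,-0.108), N3 (0.450,-0.114). The crop confirms brass hexagons with dark holes and rules out the purple and white ones beside them and the pink one below. The fence's open side faces -y, towards the row. First I'll move above the spot behind N1.

Emit:
move_arm(rows=[32, 35, 0, 0, 0, 0.135, 1, 32, 35, 0, 0, 0, 0.135, 1, 32, 35, 0, 0, 0, 0.135, 1, 32, 35, 0, 0, 0, 0.135, 1, 32, 35, 0, 0, 0, 0.135, 1, 32, 35, 0, 0, 0, 0.135, 1, 32, 35, 0, 0, 0, 0.135, 1, 32, 35, 0, 0, 0, 0.135, 1, 32, 35, 0, 0, 0, 0.135, 1, 32, 35, 0, 0, 0, 0, 1, 32, 35, 0, 0, 0, 0, 1, 32, 35, 0, 0, 0, 0, 1], grip_force=20)

```text
time: 1.95
position: [0.6024, -0.1644, 0.2228]
tool_rot: [0.707, 0.707, 0.0, 0.0]
ft_force: [0.4, -0.6, -0.3]
grip_width: 0.0024
```

Emit:
move_arm(rows=[0, 2, -40, 0, 0, 0, 1, 0, 2, -40, 0, 0, 0, 1, 0, 0, -40, 0, 0, 0, 1, 0, 0, -40, 0, 0, 0, 1, 0, 0, -30, 0, 0, 0, 1, 0, 0, -13, 0, 0, 0, 1, 0, 0, -10, 0, 0, 0, 1, 0, 0, 0, 0, 0, 0, 1])

```text
time: 2.75
position: [0.6011, -0.1621, 0.0092]
tool_rot: [0.707, 0.707, -0.0, -0.0]
ft_force: [-0.2, -0.7, 0.6]
grip_width: 0.0007
```

```bash
python3 - <<'E'
from h import *
c=snap('scene','s1.png'); im=c['color'][:,:,::-1]
cv2.imwrite('pics/s1c.png',cv2.resize(im[120:320,180:430],None,fx=3,fy=3,interpolation=cv2.INTER_CUBIC))
print(robot.get_obs()['position'],robot.get_obs()['ft_force'],robot.get_obs()['grip_width'])
E
```

```text
[ 0.60179596 -0.16236211  0.01019048] [ 1.04805967 -0.26316785  0.30433092] 0.0002602006045367848
```

View pics/s1c.png

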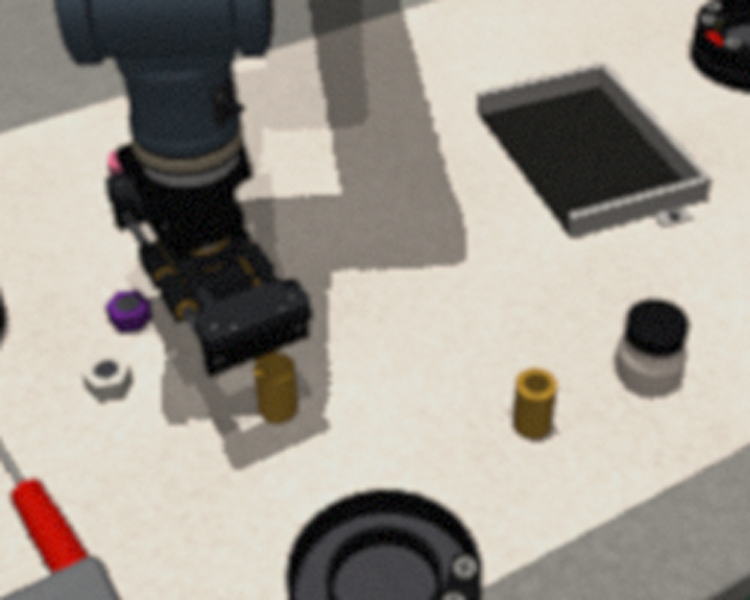

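Emit:
move_arm(rows=[2, 10, 0, 0, 0, 0, 1, 0, 8, 0, 0, 0, 0, 1, 0, 6, 0, 0, 0, 0, 1, 0, 8, 0, 0, 0, 0, 1, 0, 10, 0, 0, 0, 0, 1, 0, 10, 0, 0, 0, 0, 1, -1, 10, 0, 0, 0, 0, 1, -1, 10, 0, 0, 0, 0, 1, -1, 10, 0, 0, 0, 0, 1, -1, 10, 0, 0, 0, 0, 1, 0, 8, 0, 0, 0, 0, 1, 0, 3, 0, 0, 0, 0, 1])

```text
time: 4.0
position: [0.5988, -0.0579, 0.0095]
tool_rot: [0.707, 0.707, -0.0, -0.0]
ft_force: [-0.2, -1.7, 0.4]
grip_width: 0.0002
```

```bash
cat > look.py <<'E'
import sys
from h import *
n=sys.argv[1]
def brass(c,z=.018):
    hsv=cv2.cvtColor(c['color'],cv2.COLOR_RGB2HSV)
    m=cv2.inRange(hsv,(14,90,50),(33,255,255))
    k,l,s,ce=cv2.connectedComponentsWithStats(m)
    for i in range(1,k):
        p=ray(c,ce[i],z)
        if s[i,4]>10 and -.3<p[1]<.35 and .3<p[0]<.85: print('brass',ce[i].round(1),s[i,4],p[:2].round(4))
for cam in ('top','scene'):
    c=snap(cam); print(cam); brass(c)
    im=c['color'][:,:,::-1]
    cr=im[120:290,200:430] if cam=='top' else im[120:320,180:430]
    cr=cv2.resize(cr,None,fx=1.7 if cam=='top' else 1.5,fy=1.7 if cam=='top' else 1.5,interpolation=cv2.INTER_CUBIC)
    if cam=='top': A=cr
    else: B=cr
h=max(A.shape[0],B.shape[0]);f=lambda x:np.pad(x,((0,h-x.shape[0]),(0,0),(0,0)))
cv2.imwrite('pics/'+n,np.hstack([f(A),f(B)]))
o=robot.get_obs();print(o['time'],o['position'].round(4),np.round(o['ft_force'],1))
E
python3 look.py l1.png
```

```text
top
brass [213.2 122. ] 53 [0.8238 0.3234]
brass [223.9 122.2] 55 [0.8238 0.2926]
brass [324.5 139.2] 107 [0.7798 0.0035]
brass [377.1 176.3] 91 [ 0.6761 -0.1482]
scene
brass [244.5 189.8] 110 [ 0.4604 -0.1173]
brass [293.9 185.5] 18 [ 0.5076 -0.0032]
brass [304.9 190.6] 14 [0.5388 0.0111]
brass [278.1 193.3] 17 [ 0.514  -0.0512]
brass [285.9 204. ] 22 [ 0.5584 -0.0524]
brass [482.5 209.8] 235 [0.8146 0.3443]
brass [261.3 209.2] 123 [ 0.5452 -0.111 ]
brass [271.6 248.6] 261 [ 0.6678 -0.1438]
brass [357.8 253.7] 268 [0.774  0.0079]
4.1 [ 0.5989 -0.0583  0.0094] [ 0.   0.8 -0.1]
```

View pics/l1.png

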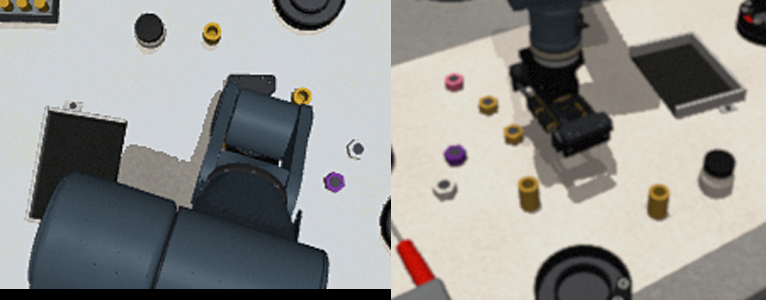

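Both views show N1 gone from its start place and hidden by the gripper, with the other two nuts and both sleeves unmoved. I'll carry on with the push.

Emit:
move_arm(rows=[0, 6, 0, 0, 0, 0, 1, -1, 10, 0, 0, 0, 0, 1, 0, 10, 0, 0, 0, 0, 1, -1, 10, 0, 0, 0, 0, 1, 0, 10, 0, 0, 0, 0, 1, -1, 10, 0, 0, 0, 0, 1, 0, 10, 0, 0, 0, 0, 1, -1, 10, 0, 0, 0, 0, 1, 0, 10, 0, 0, 0, 0, 1, -1, 10, 0, 0, 0, 0, 1, -1, 10, 0, 0, 0, 0, 1, 0, 6, 0, 0, 0, 0, 1])

```text
time: 5.3
position: [0.5928, 0.054, 0.0095]
tool_rot: [0.707, 0.707, -0.0, -0.0]
ft_force: [0.9, -0.3, 0.3]
grip_width: 0.0008
```

```bash
python3 look.py l2.png
```

```text
top
brass [213.2 122. ] 53 [0.8238 0.3234]
brass [223.9 122.2] 55 [0.8238 0.2926]
brass [324.5 139.2] 107 [0.7798 0.0035]
brass [376.9 176.9] 98 [ 0.6744 -0.1477]
brass [362.5 225.2] 73 [ 0.5362 -0.1082]
brass [364.3 255.9] 74 [ 0.4502 -0.1146]
scene
brass [328.  179.9] 48 [0.5319 0.0831]
brass [337.1 167.6] 16 [0.5006 0.1311]
brass [347.7 174.5] 26 [0.5391 0.1396]
brass [320.3 176. ] 15 [0.5085 0.0742]
brass [244.6 189.8] 109 [ 0.4604 -0.1172]
brass [482.6 209.8] 237 [0.8146 0.3446]
brass [261.2 209.4] 122 [ 0.5454 -0.1114]
brass [271.6 248.5] 262 [ 0.6677 -0.1438]
brass [357.8 253.7] 269 [0.7741 0.0078]
5.4 [0.593  0.054  0.0096] [ 0.2 -0.2 -0.1]
```

View pics/l2.png

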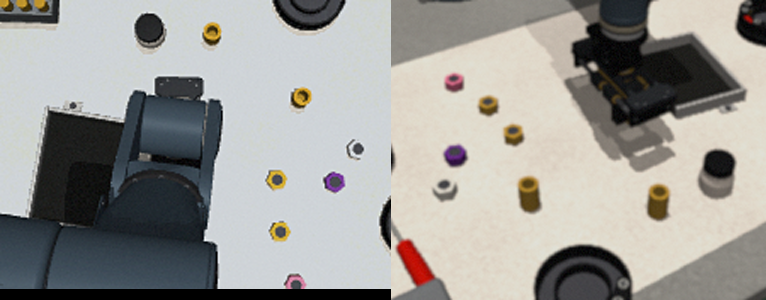

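Nothing has been left behind on the bench, so the nut is still ahead of the fingers. I'll continue into the fence.

Emit:
move_arm(rows=[0, 6, 0, 0, 0, 0, 1, 0, 12, 0, 0, 0, 0, 1, -1, 13, 0, 0, 0, 0, 1, -1, 13, 0, 0, 0, 0, 1, -1, 13, 0, 0, 0, 0, 1, -1, 13, 0, 0, 0, 0, 1, -1, 13, 0, 0, 0, 0, 1, -1, 13, 0, 0, 0, 0, 1, -1, 12, 0, 0, 0, 0, 1, 0, 11, 0, 0, 0, 0, 1, 0, 10, 0, 0, 0, 0, 1, 0, 6, 0, 0, 0, 0, 1])

```text
time: 6.6
position: [0.5862, 0.189, 0.0096]
tool_rot: [0.707, 0.707, 0.0, 0.0]
ft_force: [-0.5, -1.0, 0.0]
grip_width: 0.0007
```

Emit:
move_arm(rows=[0, -12, 0, 0, 0, 0, 1, 0, -20, 20, 0, 0, 0, 1, 0, -30, 40, 0, 0, 0, 1, 0, -45, 20, 0, 0, 0, 1, -5, -45, 0, 0, 0, 0, 1, -10, -45, 0, 0, 0, 0, 1, -10, -45, 0, 0, 0, 0, 1, -10, -45, 0, 0, 0, 0, 1, -10, -40, 0, 0, 0, 0, 1, -5, -20, 0, 0, 0, 0, 1])

```text
time: 7.6
position: [0.5349, -0.1637, 0.0897]
tool_rot: [0.709, 0.705, -0.0, 0.001]
ft_force: [0.4, 0.9, -0.6]
grip_width: 0.0001
```

```bash
python3 look.py l3.png
```

```text
top
brass [213.2 122. ] 54 [0.8236 0.3234]
brass [223.9 122.2] 55 [0.8238 0.2926]
brass [324.5 139.2] 107 [0.7798 0.0035]
brass [377.  176.9] 98 [ 0.6744 -0.1478]
brass [247.9 205.1] 91 [0.5869 0.2169]
brass [362.4 225.2] 75 [ 0.5364 -0.1082]
brass [360.5 254. ] 20 [ 0.4554 -0.1038]
scene
brass [214.8 163.1] 11 [ 0.3191 -0.1423]
brass [382.6 177.4] 159 [0.5951 0.2113]
brass [221.3 173.9] 23 [ 0.3716 -0.1441]
brass [245.3 193.1] 56 [ 0.4729 -0.1206]
brass [482.6 209.8] 237 [0.8145 0.3446]
brass [261.1 209.4] 129 [ 0.5453 -0.1116]
brass [271.4 248.1] 278 [ 0.6665 -0.1437]
brass [357.8 253.7] 268 [0.774  0.0079]
7.7 [ 0.5352 -0.1634  0.0896] [-0.2  0.2 -0.5]
```

View pics/l3.png

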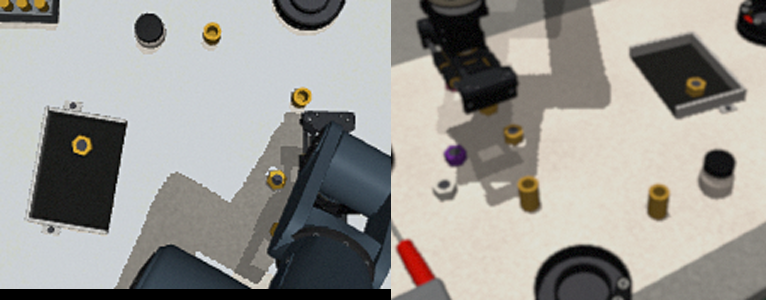

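N1 now lies inside the fence at (0.587, 0.217), and everything else is unmoved. Next is N2.

Emit:
move_arm(rows=[1, 5, -20, 0, 0, 0, 1, 0, 0, -30, 0, 0, 0, 1, 0, 0, -20, 0, 0, 0, 1, 0, 0, -10, 0, 0, 0, 1, 0, 0, 0, 0, 0, 0, 1, 0, 8, 0, 0, 0, 0, 1, 0, 8, 0, 0, 0, 0, 1, 0, 6, 0, 0, 0, 0, 1, 0, 8, 0, 0, 0, 0, 1, 0, 10, 0, 0, 0, 0, 1, 0, 10, 0, 0, 0, 0, 1, 0, 10, 0, 0, 0, 0, 1])

```text
time: 8.9
position: [0.5372, -0.0931, 0.0097]
tool_rot: [0.707, 0.707, 0.0, 0.0]
ft_force: [0.8, -0.2, 0.9]
grip_width: 0.0006
```

Emit:
move_arm(rows=[0, 11, 0, 0, 0, 0, 1, 0, 11, 0, 0, 0, 0, 1, 0, 11, 0, 0, 0, 0, 1, 0, 11, 0, 0, 0, 0, 1, 0, 11, 0, 0, 0, 0, 1, 0, 11, 0, 0, 0, 0, 1, 0, 11, 0, 0, 0, 0, 1, 0, 11, 0, 0, 0, 0, 1, 0, 11, 0, 0, 0, 0, 1, 0, 11, 0, 0, 0, 0, 1, 0, 11, 0, 0, 0, 0, 1, 0, 6, 0, 0, 0, 0, 1])

```text
time: 10.1
position: [0.5369, 0.0342, 0.0095]
tool_rot: [0.707, 0.707, -0.0, -0.0]
ft_force: [-0.5, -0.8, 0.8]
grip_width: 0.0006
```

```bash
python3 look.py l4.png
```

```text
top
brass [213.2 122. ] 53 [0.8238 0.3234]
brass [223.9 122.2] 55 [0.8238 0.2926]
brass [324.5 139.2] 106 [0.7799 0.0034]
brass [376.9 176.8] 97 [ 0.6745 -0.1477]
brass [247.9 205.1] 91 [0.5869 0.2169]
brass [364.3 255.9] 74 [ 0.4502 -0.1146]
scene
brass [326.1 162.9] 14 [0.4682 0.1165]
brass [300.8 165.5] 13 [0.4441 0.0519]
brass [309.9 174. ] 20 [0.4877 0.0549]
brass [382.5 177.4] 158 [0.5949 0.2114]
brass [244.6 189.8] 109 [ 0.4603 -0.1172]
brass [482.6 209.8] 238 [0.8146 0.3447]
brass [271.6 248.6] 262 [ 0.6678 -0.1438]
brass [357.8 253.7] 269 [0.7741 0.0078]
10.2 [0.5368 0.0341 0.0094] [ 0.6 -0.1 -0.1]
```

View pics/l4.png

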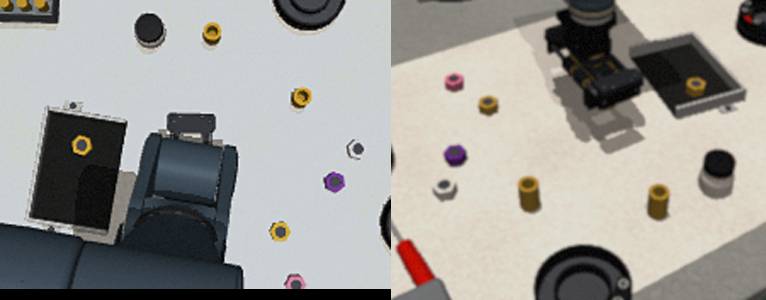

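N2 is travelling ahead of the fingers, and nothing else has moved.

Emit:
move_arm(rows=[0, 8, 0, 0, 0, 0, 1, 0, 14, 0, 0, 0, 0, 1, 0, 15, 0, 0, 0, 0, 1, 0, 15, 0, 0, 0, 0, 1, 0, 15, 0, 0, 0, 0, 1, 0, 15, 0, 0, 0, 0, 1, 0, 15, 0, 0, 0, 0, 1, 0, 15, 0, 0, 0, 0, 1, 0, 15, 0, 0, 0, 0, 1, 0, 14, 0, 0, 0, 0, 1, 0, 12, 0, 0, 0, 0, 1, 0, 8, 0, 0, 0, 0, 1])

```text
time: 11.4
position: [0.5371, 0.1952, 0.0096]
tool_rot: [0.707, 0.707, 0.0, 0.0]
ft_force: [0.7, -0.4, -0.3]
grip_width: 0.0007
```

Emit:
move_arm(rows=[0, -12, 0, 0, 0, 0, 1, 0, -20, 20, 0, 0, 0, 1, 0, -30, 40, 0, 0, 0, 1, -10, -40, 20, 0, 0, 0, 1, -10, -40, 0, 0, 0, 0, 1, -15, -40, 0, 0, 0, 0, 1, -15, -40, 0, 0, 0, 0, 1, -15, -40, 0, 0, 0, -0.12, 1, -15, -40, 0, 0, 0, 0, 1, -10, -40, 0, 0, 0, 0, 1, -3, -18, 0, 0, 0, 0, 1, 0, 0, 0, 0, 0, 0, 1])

```text
time: 12.6
position: [0.4437, -0.1698, 0.0897]
tool_rot: [0.75, 0.661, -0.0, 0.001]
ft_force: [-0.1, -0.1, -0.1]
grip_width: 0.0006
```

```bash
python3 look.py l5.png
```

```text
top
brass [213.1 122. ] 52 [0.8238 0.3236]
brass [223.8 122.1] 54 [0.8239 0.2928]
brass [324.5 139.2] 103 [0.7801 0.0035]
brass [377.  176.8] 95 [ 0.6746 -0.1478]
brass [247.9 205. ] 89 [0.5872 0.2169]
brass [245.1 222.3] 87 [0.538  0.2234]
brass [364.3 255.9] 79 [ 0.4502 -0.1144]
scene
brass [378.2 172.1] 302 [0.5714 0.2149]
brass [244.4 190.1] 123 [ 0.4611 -0.1179]
brass [482.6 209.8] 236 [0.8145 0.3445]
brass [271.6 248.5] 262 [ 0.6677 -0.1438]
brass [357.8 253.7] 268 [0.774  0.0078]
12.7 [ 0.4434 -0.1666  0.0895] [-0.   0.2 -0.4]
```

View pics/l5.png

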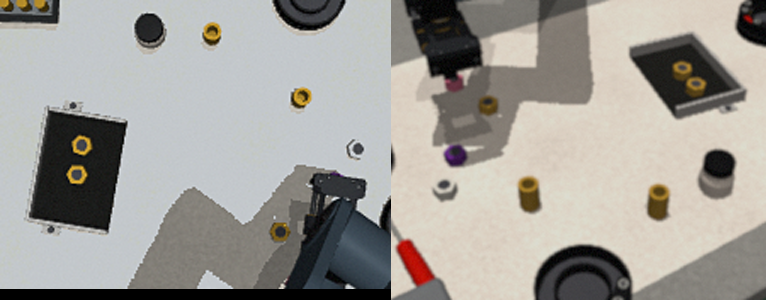

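N2 is inside at (0.538, 0.223). Next is N3, with the push angled slightly towards +x.

Emit:
move_arm(rows=[0, 2, -20, 0, 0, 0, 1, 0, 0, -30, 0, 0, 0, 1, 0, 0, -20, 0, 0, 0, 1, 0, 0, -10, 0, 0, 0, 1, 0, 0, 0, 0, 0, 0, 1, 1, 9, 0, 0, 0, 0, 1, 1, 9, 0, 0, 0, 0, 1, 1, 7, 0, 0, 0, 0, 1, 1, 8, 0, 0, 0, 0, 1, 1, 10, 0, 0, 0, 0, 1, 1, 10, 0, 0, 0, 0, 1, 1.5, 10, 0, 0, 0, 0, 1])

```text
time: 13.9
position: [0.4517, -0.1002, 0.0097]
tool_rot: [0.749, 0.663, 0.0, 0.0]
ft_force: [-0.6, -0.9, 1.3]
grip_width: 0.0005
```

Emit:
move_arm(rows=[1, 11, 0, 0, 0, 0, 1, 1, 11, 0, 0, 0, 0, 1, 1.5, 11, 0, 0, 0, 0, 1, 1, 11, 0, 0, 0, 0, 1, 1.5, 11, 0, 0, 0, 0, 1, 1, 11, 0, 0, 0, 0, 1, 1.5, 11, 0, 0, 0, 0, 1, 1, 11, 0, 0, 0, 0, 1, 1.5, 11, 0, 0, 0, 0, 1, 1, 11, 0, 0, 0, 0, 1, 1.5, 11, 0, 0, 0, 0, 1, 1, 6, 0, 0, 0, 0, 1])

```text
time: 15.1
position: [0.4661, 0.0271, 0.0095]
tool_rot: [0.748, 0.663, -0.0, -0.0]
ft_force: [-0.0, -0.8, 1.3]
grip_width: 0.0009
```

```bash
python3 look.py l6.png
```

```text
top
brass [213.2 122. ] 53 [0.8238 0.3234]
brass [223.9 122.1] 54 [0.824  0.2928]
brass [324.4 139.2] 105 [0.7801 0.0036]
brass [377.  176.7] 97 [ 0.6748 -0.1478]
brass [247.9 205.1] 90 [0.587 0.217]
brass [245.1 222.3] 88 [0.5381 0.2232]
scene
brass [290.2 159. ] 18 [0.404 0.041]
brass [378.2 172.1] 300 [0.5714 0.2151]
brass [307.8 176.5] 44 [0.4937 0.0451]
brass [482.7 209.8] 238 [0.8147 0.3448]
brass [271.7 248.5] 261 [ 0.6678 -0.1437]
brass [357.8 253.7] 269 [0.774 0.008]
15.2 [0.4661 0.0269 0.0095] [-0.7 -0.6  0.6]
```

View pics/l6.png

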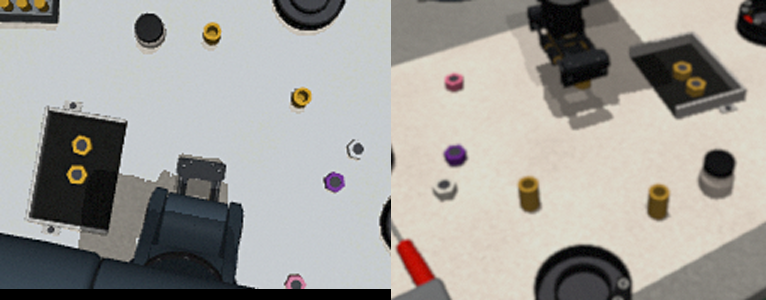

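The scene view shows N3's side at about (308,176), where it should be ahead of the fingers. I'll finish the push.

Emit:
move_arm(rows=[1, 8, 0, 0, 0, 0, 1, 2, 14, 0, 0, 0, 0, 1, 2, 15, 0, 0, 0, 0, 1, 2, 16, 0, 0, 0, 0, 1, 2, 17, 0, 0, 0, 0, 1, 2, 17, 0, 0, 0, 0, 1, 2, 17, 0, 0, 0, 0, 1, 2, 17, 0, 0, 0, 0, 1, 2, 17, 0, 0, 0, 0, 1, 2, 16, 0, 0, 0, 0, 1, 1, 13, 0, 0, 0, 0, 1, 1, 8, 0, 0, 0, 0, 1])

```text
time: 16.4
position: [0.487, 0.2019, 0.0095]
tool_rot: [0.748, 0.663, -0.0, -0.0]
ft_force: [0.6, -0.9, 0.1]
grip_width: 0.0006
```

Emit:
move_arm(rows=[0, -12, 0, 0, 0, 0, 1, 0, -20, 20, 0, 0, 0, 1, 0, -30, 40, 0, 0, 0, 1, 0, -40, 40, 0, 0, 0, 1, 0, -45, 20, 0, 0, 0, 1, 0, -45, 0, 0, 0, 0, 1, 0, -45, 0, 0, 0, 0, 1, 0, -45, 0, 0, 0, 0, 1, 0, -45, 0, 0, 0, 0, 1, 0, -40, 0, 0, 0, 0, 1, 0, -20, 0, 0, 0, 0, 1, 0, 0, 0, 0, 0, 0, 1])

```text
time: 17.6
position: [0.4868, -0.1855, 0.1249]
tool_rot: [0.75, 0.661, -0.0, 0.001]
ft_force: [-0.4, 0.2, -1.2]
grip_width: 0.0005
```

```bash
python3 look.py l7.png; python3 - <<'E'
from h import *
c=snap('top')
for th in ('nut_a_mid','jar','driver','coil_left','sleeve','fence'):
    for d in robot.spot_point('top',th): print(th,np.round(d['at']),round(d['conf'],2),np.round(ray(c,d['at'],.009 if 'nut' in th else 0),3))
o=np.array([.546,.2247]);fy=np.array([.151,.989]);fx=np.array([.989,-.151])
for p in [(.587,.217),(.538,.2232)]: print((np.array(p)-o)@fx,(np.array(p)-o)@fy)
E
```

```text
top
brass [213.2 122. ] 53 [0.8238 0.3234]
brass [223.8 122.1] 54 [0.8239 0.2928]
brass [324.5 139.1] 103 [0.7803 0.0034]
brass [376.9 176.9] 95 [ 0.6744 -0.1477]
brass [247.8 205. ] 88 [0.5871 0.2171]
brass [245.1 222.3] 87 [0.538  0.2234]
brass [242.2 238.8] 90 [0.4914 0.2302]
scene
brass [374.4 167.7] 424 [0.551  0.2178]
brass [482.6 209.8] 238 [0.8146 0.3447]
brass [271.7 248.5] 261 [ 0.6678 -0.1437]
brass [357.8 253.7] 269 [0.7741 0.0078]
17.7 [ 0.4859 -0.1817  0.1246] [ 0.2 -0.5  0.4]
nut_a_mid [242. 239.] 0.54 [0.492 0.231 0.009]
jar [290. 138.] 0.64 [0.785 0.102 0.   ]
driver [440. 185.] 0.54 [ 0.657 -0.331  0.   ]
driver [251. 204.] 0.33 [0.591 0.21  0.   ]
coil_left [165. 235.] 0.75 [0.497 0.453 0.   ]
sleeve [377. 180.] 0.5 [ 0.668 -0.151  0.   ]
fence [250. 222.] 0.81 [0.54  0.212 0.   ]
0.04171169999999993 -0.0014243000000000242
-0.007685500000000007 -0.002691500000000002
```

View pics/l7.png

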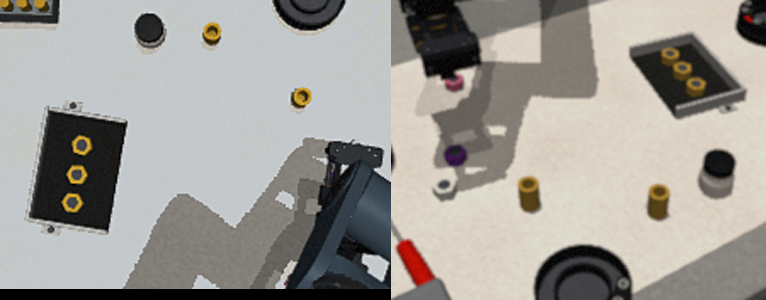

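All three nuts sit in the fence near its middle, at fence y about 0. The sleeves, jar and driver have not moved, and the tool is clear at z = 0.125 m. I'm handing in.

```bash
python3 -c "
from rig import robot
print(robot.hand_in())"
```

```text
the job is handed in; nothing more can be done
None
```

All three brass nuts are inside the fence, and the job was handed in at about 17.8 s. I pushed them in one at a time at their sides with the closed fingers.

- **Nuts:** in the last top picture they lay at world x,y (0.587, 0.217), (0.538, 0.223) and (0.491, 0.230). In the fence frame that is about 60 mm past the open side and at least 30 mm clear of the side walls.
- **Other things:** the sleeves measured within about 2 mm of their starting places. The jar, screwdriver and left coil agreed to within about 9 mm from the network's pixels, which is its noise. The right coil was not measured, but the arm never went near it. The purple, white and pink look-alikes stayed put in the pictures.
- **Forces:** the readings at the end of each move stayed under 2 N, and the tool was clear of everything at hand-in.
- **Checks that fell short:** the nuts were mostly hidden behind the gripper during the pushes, so those mid-push checks were indirect. On the last picture the network reported only one of the three nuts, plus one weak, false "driver" inside the fence. I relied on the colour measurement and on the picture itself instead.

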